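# Mount a pen barrel on its spindle rod

## Robot

A 7-joint arm with a two-finger parallel gripper is mounted at the origin on the work surface. World frame = base frame: x ahead of the robot, y to its left, z up, the work surface at z = 0. Lengths are in mm, angles in rad, forces in N, time in s.
With the tool pointing down it reaches from about 400 to 900 mm from the base axis. Payload 5.6 kg.
Tool frame: the origin (TCP) lies on the front face of the gripper's body, between the roots of the fingers; the fingertips stand env.tip_reach ahead of it and the grasp point (between the pads) lies 69 mm ahead of it (env.tip_reach is the distance from the TCP to the fingertips, in mm); z points along the fingers, y is the direction in which the jaws open and shut (so a half turn about z gives the same grasp; the last joint's range is limited). The gripper opens to 92 mm and grips with 3 to 60 N. Pads are 20 mm wide; open, the fingers measure 128 mm over their backs; the gripper's body (75 mm by 189 mm) begins 69 mm behind the grasp point.
Start: joints at [-1.174, 0.468, -0.012, 1.603, 0.006, 1.071, -0.056], TCP at [276.779, 588.132, 302.692] pointing down, gripper open.
Joint ranges: [-2.53, 2.53], [-0.31, 2.02], [-1.57, 1.55], [0.28, 2.44], [-1.29, 4.43], [0.15, 1.84], [-2.92, 2.92]. Speed limits (rad/s): [2.57, 2.57, 3.14, 3.14, 3.14, 3.14, 3.14].

## Interface

Orientations are given as a unit quaternion [w, x, y, z].
In Python, from rig import env, imaging, find_in, tip_of gives the robot as it stands. The module is installed in compiled form; this text tells all that it offers.
- The arm moves only by the shell command python3 -m jog 'ROWS' [OPENING] [FORCE]. ROWS is JSON, a list that holds one entry, the list of rows, each a list of 6 numbers: the shift along the tool's x, y, z in mm, then the turn, a rotation vector about the tool's x, y, z in degrees. In form: [[[dx, dy, dz, wx, wy, wz], ...]]. A call has exactly 5 rows; each row is the pose to reach, as a shift and turn from the pose measured when the call began, along the tool's axes at that moment; what a row does not reach only later rows make up. A row lasts 1/8 s, in which the tool goes at most 62.5 mm and 10.7 degrees, less where a joint would pass 70% of its speed; a pose out of reach is approached as far as the arm can. A call with a gripper value outside its range is refused whole. OPENING is the closure in counts, from 0 (fully open) to 255 (shut), set as the call begins (- or left out, the last holds). The fingers move at their own pace and stop on an object; FORCE is the grip in N (left out, the last holds). Time passes only in rows, so rows that repeat a pose let the fingers close, or fill a call up. It gives the time, the measured TCP pose, the force and the opening at its end, in the units of the state.
- env.state(): the state, without advancing time (a new reading comes with each control period).
- imaging.grab_frame(name): name is "scene" or "top" or "wrist"; returns a dict with "img" (480x640x3 uint8, blue, green, red), "z_map" (480x640 float32, mm along the optical axis (not along the pixel's ray), 0 where there is no reading), "fx", "fy", "cx", "cy" (pixels), "extrinsics" (4x4, takes a point from camera to world coordinates); the wrist camera has in their place "T_tool_cam" (4x4, takes a point from camera to tool coordinates, whose origin is the TCP and whose axes are the flange's). Camera axes: x right, y down, z forward; pixel columns grow to the right and rows downward; lengths in mm; the calibration is good to about 2 mm. A picture is of the moment at which its call begins: read the wrist's pose just before it.
- env.job_done(): hands the job in, once; it reports no verdict.
Trained networks look in a picture, given as the dict that the camera call returned (one of the last four; its "shot" number tells which), for a name from the list of things; names that differ only in an ending like _2 or _b are one class to them, and where a whole thing is asked for, a point or a joint stands for the part that bears it (a point fixed in the world has none). Each returns a list of dicts, best first, with "confidence" (0 to 1); they miss things now and then, are a little off and sometimes report something else, mostly with a low value. They report only what shows in the picture. A call takes as long as a camera call.
- find_in(thing, picture): "point" ([column, row] in pixels, amid what is visible of it).
- tip_of(thing, picture): "point" ([column, row] in pixels: a listed point, or the origin of a listed thing).
The state is a dict: "time_s": time; "joint_positions": joint angles; "qvel": joint speeds; "joint_torque": joint torques, N m; "tcp_pos": TCP position; "tcp_rot": TCP orientation; "wrist_force": force on the tool from outside, world axes, zero at the start; "moment": the same for the moment, N m; "finger_gap": finger opening in mm.
Only numpy, scipy, OpenCV 4.12 (cv2) and the standard library are available. Lean on these libraries where they do the work, as an engineer would, in place of code of your own. Each camera call takes 0.05 s, during which the arm holds its last target.

## Task

Lay the black pen barrel in the V supports of the wooden stand and let go of it, then slide the tail block up until the barrel is snug between the two blocks. Then take the spindle rod by its red handle, thread it nose first through the head block, the barrel and the tail block until the nose stands about 2 cm out beyond the tail block, and finish still gripping the handle, holding the rod still there so that it can be pinned. Leave the two bowls and the jar where they are.

Things in the scene. Friction and masses are not known exactly. Their poses are not given: they have to be found in the camera images.
- cradle (a point): Point on the fixed stand's spindle axis between its two V supports, 70 mm above the table. Axes are the stand's: y along the spindle axis from head block to tail block, z up. V supports: 8 mm thick, at y -30 and +26 mm, 40 mm wide, tops 72 mm above the table; a barrel lying in them has its axis on the spindle axis. Bed: 80 mm wide, 20 mm high, y -73 to +138 mm.
- head_mouth (a point): Centre of the hole's mouth in the outer (-y) face of the fixed head block, 60 mm from the cradle point, 70 mm above the table; axes as the stand's. Plain 12 mm hole along y, right through. The rod goes in here towards +y. Block: 50 mm wide, 20 mm thick, top 95 mm above the table.
- tail_mouth (a point): Centre of the 12 mm through hole's mouth in the tail block's outer (+y) face, 70 mm above the table; axes as the stand's. Block: 50 mm wide, 20 mm thick, top 95 mm above the table; it slides along the stand's y and can be pushed on its outer face or pinched across its thickness at the top.
- tailstock (a joint): Tail block's slide, m, grows away from the head block (+y): 0 at its inner stop, 0.08 fully open. Its outer face is at y = 50 mm + this value from the cradle point, inner face at 30 mm + value. Reads about 0.002 when closed on the barrel with the barrel against the head block. Stiff, about 4 N; stays where left.
- barrel_center (a point): Centre of the pen barrel, a black lacquered tube with gold bands: 72 mm long, 26 mm outside, 15 mm bore, 50 g, along its own y axis; either end may lead. It lies level at the start in a small wooden holder with two V supports (each 8 mm thick, 29 mm either side of the centre), axis 38 mm above the table.
- rod_grip (a point): Centre of the spindle rod's red handle, 20 x 20 mm, 80 mm long (y -45 to +35 mm). y points along the rod to its nose. 9 mm steel shaft, 165 mm, last 15 mm tapered to 3 mm; 90 g. Starts level on a rest, axis 48 mm above the table; the rest's 10 mm uprights stand at y -40 and +130 mm, 44 mm wide, with lips up to 51 mm above the table: lift the rod straight up.
- rod_nose (a point): Tip of the rod's tapered nose, 200 mm along +y from the handle's centre.
- rod_shoulder (a point): Point on the rod's axis where the shaft meets the handle's front face, 35 mm along +y from the handle's centre.
- red_bowl: Small reddish bowl, 68 mm wide, 36 mm high; origin under its centre. Leave it.
- white_bowl: Small white bowl, 68 mm wide, 36 mm high; origin under its centre. Leave it.
- lacquer_jar: Amber lacquer jar with black lid, 52 mm wide, 55 mm high; origin under its centre. Leave it.

How it is judged:
By the outcome, as a careful person would: the job done as asked, in the order asked, and still so for the second after the job is handed in, while the arm keeps its last pose, push and grip.
It also fails if it takes over 61 s, if anything falls off the work surface, if the arm or the gripper's body presses on something with over 40 N, if the wrist force passes 120 N, or if a joint passes its speed limit or range.

## Working session

There is one attempt and no reset: what is moved stays moved. The work goes in short steps, Python scripts to look and compute and a shell command to move; the robot and the scene stay as the last step left them, time stands still between calls to the robot, and variables do not carry over. Pictures are saved under pics/ and viewed, and the job is handed in when it is done.

```bash
mkdir -p pics; cat > h.py <<'E'
from rig import env, imaging, find_in, tip_of
import numpy as np, cv2
from scipy.spatial.transform import Rotation as R
def pose():
    s=env.state(); q=s['tcp_rot']; T=np.eye(4); T[:3,:3]=R.from_quat([q[1],q[2],q[3],q[0]]).as_matrix(); T[:3,3]=s['tcp_pos']; return T
def grab(n):
    T=pose(); d=imaging.grab_frame(n)
    d['E']=T@np.array(d['T_tool_cam']) if n=='wrist' else np.array(d['extrinsics'])
    return d
def ray(d,p):
    v=np.array([(p[0]-d['cx'])/d['fx'],(p[1]-d['cy'])/d['fy'],1.]); return d['E'][:3,3], d['E'][:3,:3]@v
def atz(d,p,z):
    o,v=ray(d,p); return o+v*(z-o[2])/v[2]
def dep(d,p):
    z=d['z_map'][int(round(p[1])),int(round(p[0]))]; o,v=ray(d,p); return o+v*z
def cloud(d):
    vv,uu=np.mgrid[0:480,0:640]; z=d['z_map']
    P=np.stack([(uu-d['cx'])/d['fx']*z,(vv-d['cy'])/d['fy']*z,z],-1)
    W=P@d['E'][:3,:3].T+d['E'][:3,3]; W[z==0]=np.nan; return W
def proj(d,P):
    c=np.linalg.inv(d['E'])@np.append(P,1); return c[0]/c[2]*d['fx']+d['cx'],c[1]/c[2]*d['fy']+d['cy']
E
python3 - <<'E'
from h import *
np.set_printoptions(precision=1,suppress=True)
print(env.state(), env.tip_reach)
for n in ['top','scene','wrist']:
    d=grab(n); cv2.imwrite(f'pics/{n}0.png',d['img'])
    np.savez(f'{n}0.npz',**{k:v for k,v in d.items()})
    print(n,d['E'])
    if n=='wrist': continue
    for t in ['cradle','head_mouth','tail_mouth','barrel_center','rod_grip','rod_nose','rod_shoulder','red_bowl','white_bowl','lacquer_jar']:
        r=tip_of(t,d)
        if r:
            z={'cradle':70,'head_mouth':70,'tail_mouth':70,'barrel_center':38,'rod_grip':48,'rod_nose':48,'rod_shoulder':48}.get(t,0)
            print(t,[(np.array(x['point']),round(x['confidence'],2),atz(d,x['point'],z)) for x in r[:2]])
E
```

```text
{'time_s': 0.0, 'joint_positions': array([-1.2,  0.5, -0. ,  1.6,  0. ,  1.1, -0.1]), 'qvel': array([ 0.,  0., -0.,  0., -0., -0.,  0.]), 'joint_torque': array([ -0. , -52.1,  -0. , -24.4,  -0.1,   0. ,   0. ]), 'tcp_pos': array([276.6, 587.7, 301.7]), 'tcp_rot': array([-0. ,  0.2,  1. , -0. ]), 'wrist_force': array([ 0. , -0.2,  0.7]), 'moment': array([ 0.,  0., -0.]), 'finger_gap': 91.3052214564554} 88.1
top [[  -0.    -1.     0.2  372.5]
 [  -1.     0.     0.   -16.2]
 [  -0.    -0.2   -1.  1288.6]
 [   0.     0.     0.     1. ]]
cradle [(array([309.2, 257.1]), 0.63, array([537.7,  24.7,  70. ]))]
head_mouth [(array([334.4, 250.3]), 0.7, array([552. , -29.1,  70. ]))]
tail_mouth [(array([255.1, 262.2]), 0.77, array([527.6, 139.9,  70. ]))]
barrel_center [(array([165.4, 288.3]), 0.78, array([476. , 338.6,  38. ]))]
rod_grip [(array([466.5, 316.7]), 0.75, array([ 410.4, -308.8,   48. ])), (array([166.3, 290.4]), 0.59, array([470.6, 333.7,  48. ]))]
rod_nose [(array([370.4, 314.4]), 0.78, array([ 416.5, -104.8,   48. ])), (array([165.9, 289.5]), 0.26, array([472.6, 334.6,  48. ]))]
r
[... 554 characters left out ...]
)]
head_mouth [(array([304.2, 232.1]), 0.85, array([561.1, -30.2,  70. ]))]
tail_mouth [(array([365.1, 264.5]), 0.68, array([529.5, 137.8,  70. ]))]
barrel_center [(array([449., 312.]), 0.78, array([475.5, 339.7,  38. ]))]
rod_grip [(array([275.1, 156.7]), 0.83, array([ 416.1, -302. ,   48. ]))]
rod_nose [(array([328.6, 195.9]), 0.8, array([418.2, -91.8,  48. ]))]
rod_shoulder [(array([287.6, 162.3]), 0.66, array([ 407., -261.,   48.]))]
red_bowl [(array([283. , 332.9]), 0.55, array([756.9, 107.9,   0. ]))]
white_bowl [(array([329.1, 379.7]), 0.93, array([763.6, 259.2,   0. ]))]
wrist [[  0.4   0.9   0.2 216.2]
 [  0.9  -0.4  -0.1 615.7]
 [ -0.    0.2  -1.  383.7]
 [  0.    0.    0.    1. ]]
```

View pics/top0.png

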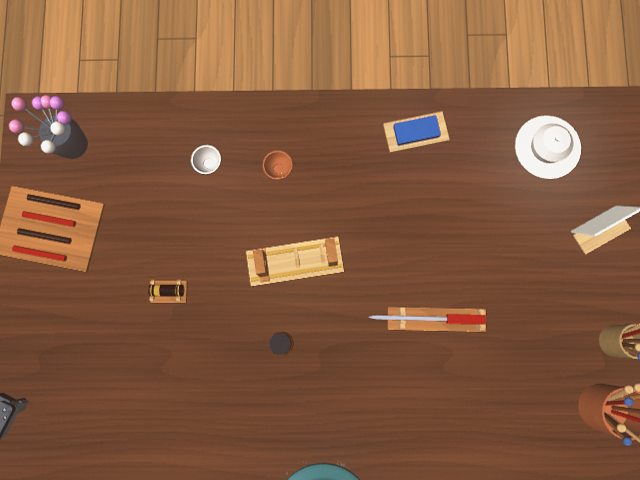

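View pics/scene0.png

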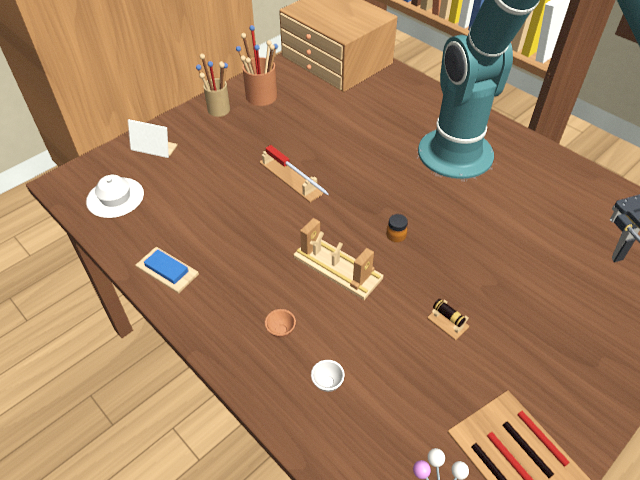

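View pics/wrist0.png

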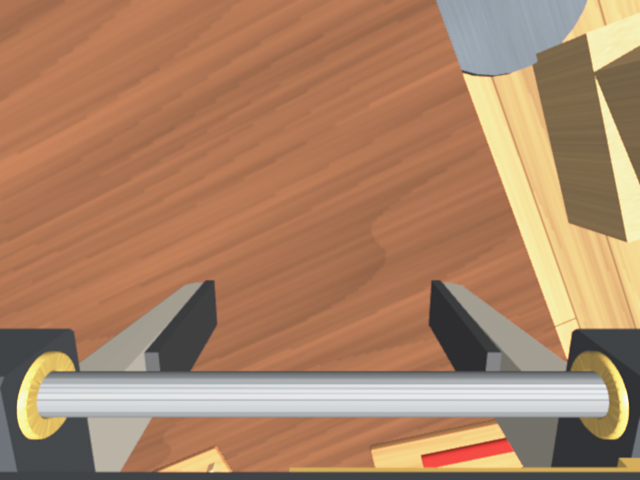

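```bash
python3 - <<'E'
from h import *
np.set_printoptions(precision=1,suppress=True)
for n in ['top','scene']:
    d=dict(np.load(f'{n}0.npz')); W=cloud(d); x,y,z=W[...,0],W[...,1],W[...,2]
    reg=(x>450)&(x<620)&(y>-90)&(y<200)
    print(n,'table z',np.nanmedian(z[(x>600)&(x<700)&(y>-100)&(y<200)]))
    m=reg&(z>88)&(z<101)
    k,lab,st,cen=cv2.connectedComponentsWithStats(m.astype(np.uint8))
    for i in range(1,k):
        if st[i,4]<20: continue
        p=W[lab==i]; r=cv2.minAreaRect(p[:,:2].astype(np.float32)); print('block',len(p),p.mean(0),r)
    m=reg&(z>12)&(z<28); p=W[m]; print('bed',len(p),cv2.minAreaRect(p[:,:2].astype(np.float32)))
    for nm,reg in [('barrel',(x>420)&(x<530)&(y>280)&(y<400)),('rod',(x>370)&(x<460)&(y>-380)&(y<-70))]:
        m=reg&(z>(42 if nm=='barrel' else 46))&(z<70); p=W[m]
        r=cv2.minAreaRect(p[:,:2].astype(np.float32)); u,s,vt=np.linalg.svd(p[:,:2]-p[:,:2].mean(0),full_matrices=False); print(nm,len(p),p.mean(0),p[:,2].max(),r,vt[0])
    # rod handle by colour
    im=d['img'].astype(int); red=(im[...,2]>120)&(im[...,1]<60)&(im[...,0]<70)&(x>370)&(x<460)&(y>-380)&(y<-70)
    p=W[red]; print('handle',len(p),p.mean(0),cv2.minAreaRect(p[:,:2].astype(np.float32)))
E
```

```text
top table z -0.7855617251726699
block 228 [548.8 -22.1  94.4] ((548.9520263671875, -22.048534393310547), (50.723968505859375, 19.867630004882812), 8.423184394836426)
block 234 [525.9 129.1  94.1] ((526.2612915039062, 129.43101501464844), (50.52347183227539, 20.44843292236328), 8.61162281036377)
bed 1977 ((536.368408203125, 59.192405700683594), (80.18133544921875, 209.4269561767578), 8.5250883102417)
barrel 338 [471.3 336.8  47.5] 55.670934053466226 ((470.9762878417969, 336.3627014160156), (34.83795928955078, 71.1773452758789), 1.6642038822174072) [-0. -1.]
rod 703 [ 406.4 -250.6   54.1] 63.7280627569603 ((405.0389404296875, -224.11322021484375), (245.23114013671875, 31.721311569213867), 89.64717102050781) [0. 1.]
handle 323 [ 405.6 -305.    57.2] ((405.4364929199219, -305.23712158203125), (79.00777435302734, 17.170276641845703), 89.36359405517578)
scene table z -0.4406453620023285
block 172 [553.5 -18.9  93.6] ((552.89013671875, -20.09362030029297), (53.59714126586914, 22.719215393066406), 8.98055362701416)
block 185 [530.7 132.6  94.1] ((530.536376953125, 131.2562713623047), (52.985145568847656, 23.033435821533203), 9.230387687683105)
bed 1437 ((541.8125, 62.975765228271484), (82.98983001708984, 210.5144500732422), 8.282977104187012)
barrel 296 [478.3 340.8  47.5] 55.891144399446375 ((476.9215087890625, 340.1959228515625), (25.360803604125977, 71.79142761230469), 0.5486886501312256) [0. 1.]
rod 386 [ 411.7 -242.4   53.1] 62.47627827328574 ((413.2490234375, -221.06488037109375), (244.18832397460938, 32.703086853027344), 89.30731964111328) [0. 1.]
handle 38 [ 415.3 -293.9   53.3] ((412.04083251953125, -302.09918212890625), (80.93313598632812, 17.97123908996582), 88.71577453613281)
```

```bash
python3 - <<'E'
import cv2
a=cv2.imread('pics/top0.png')
cv2.imwrite('pics/crop_a.png',cv2.resize(a[225:300,230:360],None,fx=6,fy=6,interpolation=cv2.INTER_CUBIC))
cv2.imwrite('pics/crop_b.png',cv2.resize(a[290:345,360:495],None,fx=5.5,fy=5.5,interpolation=cv2.INTER_CUBIC))
E
```

```text
(no output)
```

View pics/crop_a.png

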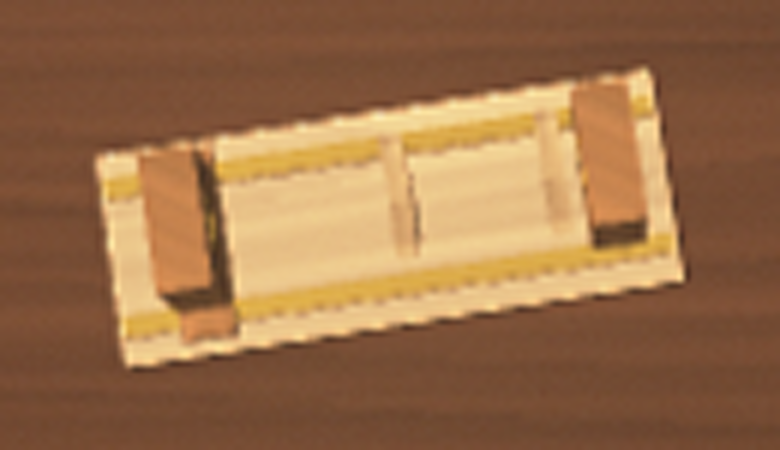

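View pics/crop_b.png

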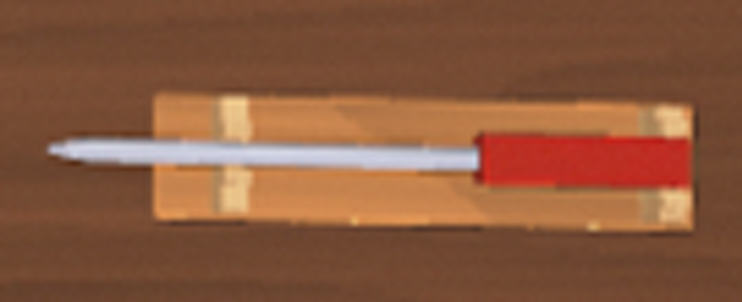

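```bash
cat >> h.py <<'E'
def down(xdir_deg):
    # tool z down, tool x at world heading xdir_deg
    a=np.radians(xdir_deg); X=np.array([np.cos(a),np.sin(a),0]); Z=np.array([0,0,-1.]); Y=np.cross(Z,X); return np.stack([X,Y,Z],1)
def row(p,Rt,label=''):
    T=pose(); dp=T[:3,:3].T@(np.array(p)-T[:3,3]); w=R.from_matrix(T[:3,:3].T@Rt).as_rotvec(degrees=True)
    print(label,'row',np.round(dp,1),np.round(w,2))
def st():
    s=env.state(); T=pose(); print('t',round(s['time_s'],2),'p',np.round(T[:3,3],1),'xhead',round(np.degrees(np.arctan2(T[1,0],T[0,0])),2),'z',np.round(T[:3,2],3),'F',np.round(s['wrist_force'],1),'gap',round(s['finger_gap'],1),'j',np.round(s['joint_positions'],2))
E
python3 - <<'E'
from h import *
np.set_printoptions(precision=2,suppress=True)
d=dict(np.load('wrist0.npz')); print(d['T_tool_cam'],d['fx'],d['fy'],d['cx'],d['cy']); st(); print(pose())
for a in (90,-90): row([475,290,270],down(a),a); row([475,338,270],down(a),a)
E
```

```text
[[  0.    -0.97  -0.24  66.55]
 [  1.     0.    -0.    -0.89]
 [  0.    -0.24   0.97 -80.97]
 [  0.     0.     0.     1.  ]] 422.06391008966557 422.06391008966557 322.4487721281766 245.58513190408516
t 1.15 p [276.8 588.1 302.7] xhead 154.8 z [ 0.  0. -1.] F [ 0.5 -0.1  0.6] gap 91.6 j [-1.17  0.47 -0.01  1.6   0.01  1.07 -0.06]
[[ -0.9    0.43   0.   276.79]
 [  0.43   0.9    0.   588.13]
 [ -0.     0.    -1.   302.71]
 [  0.     0.     0.     1.  ]]
90 row [-306.3 -185.3   32.7] [ 0.   0.  64.8]
90 row [-285.9 -141.9   32.7] [ 0.   0.  64.8]
-90 row [-306.3 -185.3   32.7] [  -0.     0.  -115.2]
-90 row [-285.9 -141.9   32.7] [  -0.     0.  -115.2]
```

```bash
python3 -m jog '[[[-60,-30,5,0,0,10],[-120,-60,10,0,0,20],[-180,-90,20,0,0,30],[-240,-120,30,0,0,40],[-285,-142,33,0,0,50]]]'
python3 -m jog '[[[0,0,0,0,0,10],[0,0,0,0,0,14],[0,0,0,0,0,14.5],[0,0,0,0,0,14.5],[0,0,0,0,0,14.5]]]'
python3 - <<'E'
from h import *
st(); d=grab('wrist'); cv2.imwrite('pics/w1.png',d['img']); np.savez('w1.npz',**d)
W=cloud(d); x,y,z=W[...,0],W[...,1],W[...,2]
m=(z>44)&(z<56)&(abs(x-475)<40)&(abs(y-338)<60); p=W[m]; u,s,vt=np.linalg.svd(p[:,:2]-p[:,:2].mean(0),full_matrices=False)
print(len(p),p.mean(0),p[:,2].max(),cv2.minAreaRect(p[:,:2].astype(np.float32)),vt[0])
print([(q['point'],q['confidence'],atz(d,q['point'],38)) for q in tip_of('barrel_center',d)])
E
```

```text
time_s: 1.78
tcp_pos: [470.2, 342.7, 270.3]
tcp_rot: [-0.0, 0.612, 0.791, 0.0]
wrist_force: [0.6, 0.9, 0.3]
finger_gap: 92.0
time_s: 2.4
tcp_pos: [470.1, 343.0, 270.3]
tcp_rot: [-0.0, 0.707, 0.707, 0.0]
wrist_force: [-0.1, -0.9, -0.4]
finger_gap: 91.8
t 2.4 p [470.1 343.  270.3] xhead 90.06 z [ 0.  0. -1.] F [-0.1 -0.9 -0.4] gap 91.8 j [-0.92  0.39  0.3   1.82 -0.14  0.95 -0.56]
2557 [474.94155873 338.32892914  47.59238093] 51.06995692191691 ((475.1333923339844, 337.21221923828125), (71.9302749633789, 21.913877487182617), 89.73030090332031) [-0.00392265 -0.99999231]
[([329.2, 234.4], 0.93, array([475.64091422, 340.16627364,  38.        ]))]
```

View pics/w1.png

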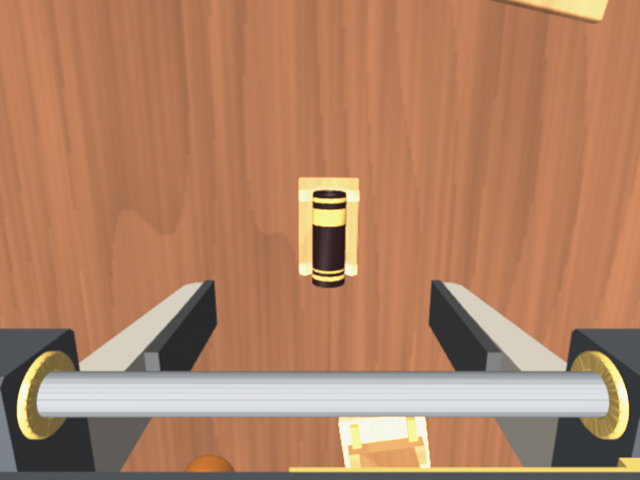

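```bash
python3 -m jog '[[[-5,5,50,0,0,0],[-5,5,100,0,0,0],[-5,5,140,0,0,0],[-5,5,163,0,0,0],[-5,5,163,0,0,0]]]' && python3 -c "
from h import *;st();row([475.1,337.8,107],down(90))"
```

```text
time_s: 3.12
tcp_pos: [474.3, 337.2, 105.6]
tcp_rot: [-0.0, 0.707, 0.707, -0.002]
wrist_force: [0.5, 0.3, 0.5]
finger_gap: 92.6
t 3.12 p [474.3 337.2 105.6] xhead 90.04 z [-0.003 -0.002 -1.   ] F [0.5 0.3 0.5] gap 92.6 j [-0.86  0.63  0.24  1.9  -0.23  0.64 -0.47]
 row [ 0.6  0.8 -1.5] [-0.16  0.12  0.04]
```

```bash
python3 -m jog '[[[0.5,0.8,-1,0,0,0],[0.5,0.8,-1,0,0,0],[0.5,0.8,-1,0,0,0],[0.5,0.8,-1,0,0,0],[0.5,0.8,-1,0,0,0]]]' 255 15; python3 -c "
from h import *;st()"
```

```text
time_s: 3.75
tcp_pos: [475.1, 337.8, 106.8]
tcp_rot: [-0.0, 0.707, 0.707, -0.002]
wrist_force: [-0.5, -0.3, 0.3]
finger_gap: 44.0
t 3.75 p [475.1 337.8 106.8] xhead 90.04 z [-0.003 -0.002 -1.   ] F [-0.5 -0.3  0.3] gap 44.0 j [-0.86  0.63  0.24  1.9  -0.23  0.64 -0.47]
```

```bash
python3 -m jog '[[[0,0,0,0,0,0],[0,0,0,0,0,0],[0,0,0,0,0,0],[0,0,0,0,0,0],[0,0,0,0,0,0]]]' 255 15; python3 -c "
from h import *;st()"
```

```text
time_s: 4.38
tcp_pos: [475.0, 337.8, 106.8]
tcp_rot: [-0.0, 0.707, 0.707, -0.002]
wrist_force: [-1.8, -0.3, 1.6]
finger_gap: 24.7
t 4.38 p [475.  337.8 106.8] xhead 90.04 z [-0.003 -0.002 -1.   ] F [-1.8 -0.3  1.6] gap 24.7 j [-0.86  0.63  0.24  1.9  -0.23  0.64 -0.48]
```

```bash
python3 -m jog '[[[0,0,-20,0,0,0],[0,0,-60,0,0,0],[0,0,-110,0,0,0],[-40,10,-150,0,0,0],[-100,25,-180,0,0,0]]]' && python3 -m jog '[[[-50,10,0,0,0,-2],[-100,20,0,0,0,-4],[-150,30,0,0,0,-6],[-180,38,0,0,0,-8.5],[-190,40,0,0,0,-8.5]]]' && cat > look.py <<'E'
from h import *
import sys
n=sys.argv[1]; st(); d=grab('wrist'); cv2.imwrite(f'pics/{n}.png',d['img']); np.savez(f'{n}.npz',**d)
W=cloud(d); x,y,z=W[...,0],W[...,1],W[...,2]
m=(z>89)&(z<100)&(abs(x-540)<60)&(y>-80)&(y<190)
k,lab,s,c=cv2.connectedComponentsWithStats(m.astype(np.uint8))
for i in range(1,k):
    if s[i,4]<100: continue
    p=W[lab==i]; r=cv2.minAreaRect(p[:,:2].astype(np.float32)); print('block',len(p),p.mean(0).round(1),np.round(r[0],1),np.round(r[1],1),round(r[2],2))
m=(z>15)&(z<25)&(abs(x-540)<80)&(y>-110)&(y<190)
p=W[m]
if len(p)>100: r=cv2.minAreaRect(p[:,:2].astype(np.float32)); print('bed',len(p),np.round(r[0],1),np.round(r[1],1),round(r[2],2))
for t in ['cradle','head_mouth','tail_mouth']:
    print(t,[(np.round(q['point']),round(q['confidence'],2),atz(d,q['point'],70).round(1)) for q in tip_of(t,d)][:2])
E
python3 look.py w2
```

```text
time_s: 5.0
tcp_pos: [499.7, 244.0, 287.6]
tcp_rot: [0.0, 0.706, 0.709, 0.001]
wrist_force: [0.3, -0.6, -0.3]
finger_gap: 24.7
time_s: 5.62
tcp_pos: [540.9, 51.9, 288.8]
tcp_rot: [0.001, 0.653, 0.758, 0.001]
wrist_force: [-0.4, 0.1, -1.3]
finger_gap: 24.8
t 5.62 p [540.9  51.9 288.8] xhead 98.5 z [ 0.003  0.001 -1.   ] F [-0.4  0.1 -1.3] gap 24.8 j [-0.48  0.31  0.4   1.9  -0.15  0.95  0.13]
block 2620 [529.6 129.2  94. ] [529.6 129.2] [49.9 19.4] 8.51
bed 2304 [538.2  80.8] [ 71.5 161.6] 9.33
cradle []
head_mouth []
tail_mouth [(array([322., 112.]), 0.64, array([528.6, 136.1,  70. ]))]
```

View pics/w2.png

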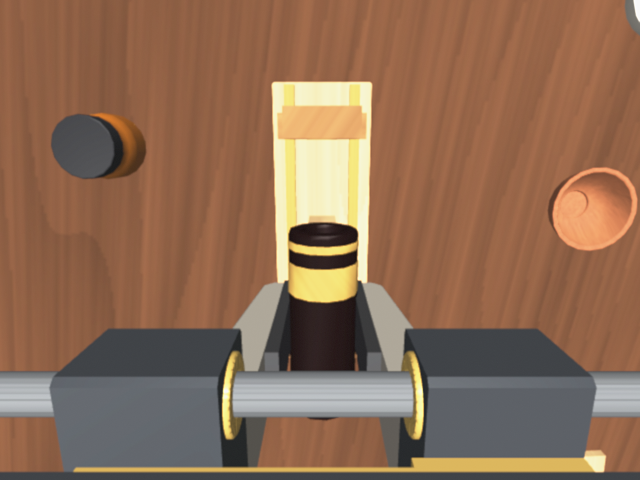

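```bash
python3 -m jog '[[[-40,0,0,0,0,0],[-80,0,0,0,0,0],[-108,0,0,0,0,0],[-108,0,0,0,0,0],[-108,0,0,0,0,0]]]' && python3 look.py w3; python3 - <<'E'
from h import *
d=dict(np.load('w3.npz')); T=pose(); W=cloud(d); L=(W-T[:3,3])@T[:3,:3]
m=(abs(L[...,1])<14)&(L[...,2]>50)&(L[...,2]<90)&(L[...,0]<60)&(L[...,0]>-40)
m[370:]=False
p=L[m]; 
for a in range(-20,50,5):
    q=p[(p[:,0]>a)&(p[:,0]<a+5)]
    if len(q): print(a,len(q),q[:,1].min().round(1),q[:,1].max().round(1),'zmin',np.percentile(q[:,2],5).round(1),'ymean of top',q[q[:,2]<np.percentile(q[:,2],20)][:,1].mean().round(1))
E
```

```text
time_s: 6.45
tcp_pos: [556.8, -48.7, 287.4]
tcp_rot: [-0.001, 0.65, 0.76, 0.001]
wrist_force: [0.2, -0.1, -0.2]
finger_gap: 24.6
t 6.45 p [556.8 -48.7 287.4] xhead 98.97 z [ 0.     0.003 -1.   ] F [ 0.2 -0.1 -0.2] gap 24.6 j [-0.32  0.34  0.43  1.87 -0.18  0.97  0.35]
block 2382 [552.5 -22.1  93.9] [552.3 -22.5] [50.1 20.3] 8.54
bed 3735 [543.6  38.6] [ 74.1 163.3] 9.02
cradle [(array([322., 126.]), 0.62, array([544.7,  26.9,  70. ]))]
head_mouth [(array([321., 212.]), 0.8, array([553.1, -31.6,  70. ]))]
tail_mouth [(array([325., 125.]), 0.47, array([546.9,  27.7,  70. ]))]
-20 146 -12.5 13.1 zmin 60.4 ymean of top -0.9
-15 749 -12.4 13.1 zmin 57.5 ymean of top 0.2
-10 910 -12.2 12.7 zmin 56.9 ymean of top 0.2
-5 912 -12.3 12.8 zmin 56.3 ymean of top 0.3
0 948 -12.3 12.8 zmin 55.8 ymean of top 0.0
5 1172 -14.0 14.0 zmin 53.1 ymean of top -0.4
10 903 -13.9 13.8 zmin 57.2 ymean of top -0.3
15 921 -12.5 13.2 zmin 57.2 ymean of top 0.3
20 955 -12.5 13.4 zmin 57.0 ymean of top 0.0
25 955 -12.4 13.2 zmin 57.3 ymean of top 0.0
30 1210 -12.3 13.4 zmin 57.2 ymean of top 0.3
35 726 -11.8 12.8 zmin 58.1 ymean of top -0.0
```

View pics/w3.png

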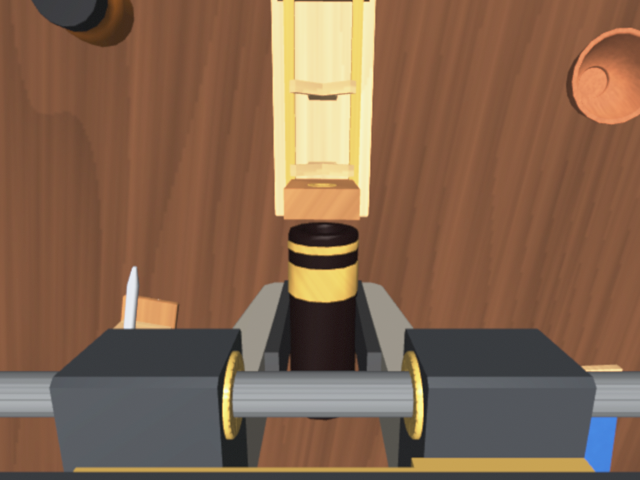

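```bash
python3 -c "
from h import *;st();row([545,26.2,200],down(98.5));row([545,26.2,140],down(98.5))"
```

```text
t 6.65 p [556.8 -49.4 287.6] xhead 98.95 z [ 0.001  0.002 -1.   ] F [0.4 0.7 0.5] gap 25.0 j [-0.32  0.34  0.44  1.87 -0.17  0.97  0.35]
 row [76.4 -0.  87.7] [ 0.06 -0.11  0.45]
 row [ 7.630e+01 -1.000e-01  1.477e+02] [ 0.06 -0.11  0.45]
```

```bash
python3 -m jog '[[[45,0,0,0,0,0.45],[76.4,0,40,0,0,0.45],[76.4,0,80,0,0,0.45],[76.4,0,88,0,0,0.45],[76.4,0,88,0,0,0.45]]]' && python3 -c "
from h import *;st();row([545,26.2,140],down(98.5))"
```

```text
time_s: 7.28
tcp_pos: [545.3, 26.0, 200.1]
tcp_rot: [-0.0, 0.653, 0.757, 0.001]
wrist_force: [0.6, 0.1, -0.4]
finger_gap: 24.4
t 7.28 p [545.3  26.  200.1] xhead 98.47 z [ 0.001  0.002 -1.   ] F [ 0.6  0.1 -0.4] gap 24.4 j [-0.41  0.44  0.37  1.96 -0.23  0.78  0.24]
 row [ 0.2 -0.3 60.1] [ 0.06 -0.09 -0.03]
```

```bash
python3 -m jog '[[[0,-0.3,30,0,0,0],[0,-0.3,50,0,0,0],[0,-0.3,57,0,0,0],[0,-0.3,60,0,0,0],[0,-0.3,60,0,0,0]]]' && python3 -c "
from h import *;st();row([545,26.2,140],down(98.5))
d=grab('wrist'); cv2.imwrite('pics/w4.png',d['img'])"
```

```text
time_s: 7.9
tcp_pos: [545.7, 25.9, 141.0]
tcp_rot: [0.0, 0.653, 0.757, 0.001]
wrist_force: [-0.9, -0.6, -0.8]
finger_gap: 24.8
t 7.9 p [545.7  25.9 141. ] xhead 98.46 z [ 0.002  0.002 -1.   ] F [-0.9 -0.6 -0.8] gap 24.8 j [-0.37  0.53  0.34  1.99 -0.28  0.66  0.29]
 row [ 0.4 -0.6  1. ] [ 0.14 -0.09 -0.04]
```

View pics/w4.png

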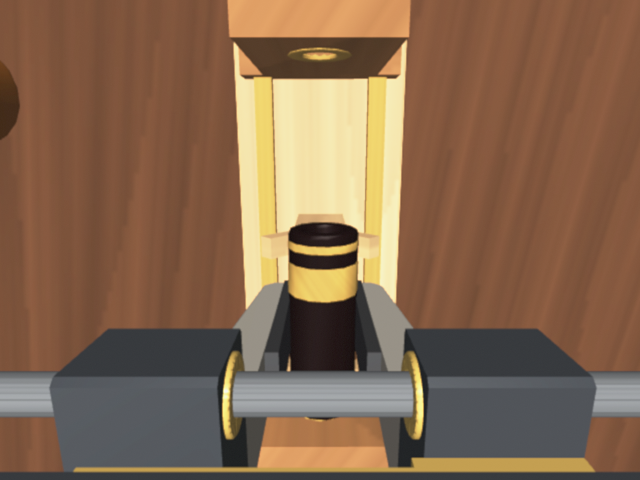

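```bash
python3 -m jog '[[[0.3,-0.6,1,0,0,0],[0.3,-0.6,1.5,0,0,0],[0.3,-0.6,2,0,0,0],[0.3,-0.6,2,0,0,0],[0.3,-0.6,2,0,0,0]]]' && python3 -c "
from h import *;st()"
```

```text
time_s: 8.57
tcp_pos: [545.0, 26.2, 139.0]
tcp_rot: [0.0, 0.653, 0.757, 0.002]
wrist_force: [-0.4, 0.8, 1.6]
finger_gap: 24.9
t 8.57 p [545.   26.2 139. ] xhead 98.46 z [ 0.002  0.002 -1.   ] F [-0.4  0.8  1.6] gap 24.9 j [-0.37  0.54  0.33  1.99 -0.28  0.66  0.29]
```

```bash
python3 -m jog '[[[0,0,0,0,0,0],[0,0,0,0,0,0],[0,0,0,0,0,0],[0,0,0,0,0,0],[0,0,0,0,0,0]]]' 90 && python3 -m jog '[[[0,0,-15,0,0,0],[0,0,-50,0,0,0],[0,0,-100,0,0,0],[0,0,-130,0,0,0],[0,0,-130,0,0,0]]]'  && python3 look.py w5; python3 - <<'E'
from h import *
d=dict(np.load('w5.npz')); W=cloud(d); u=np.array([-.148,.989,0]); v=np.array([.989,.148,0]); c=np.array([544.9,27.2,0])
Y=(W-c)@u; X=(W-c)@v; z=W[...,2]; dark=(d['img'].max(-1)<70)
m=(abs(X)<14)&(Y>-41)&(Y<45)&(z>76)&(z<90)
for a in range(-44,46,4):
    q=m&(Y>a)&(Y<a+4)
    if q.sum()>20: print(a,q.sum(),X[q].mean().round(2),np.percentile(z[q],97).round(1))
print(Y[m].min(),Y[m].max())
E
```

```text
time_s: 9.2
tcp_pos: [545.0, 26.2, 139.0]
tcp_rot: [0.0, 0.653, 0.757, 0.002]
wrist_force: [0.6, 0.5, -0.4]
finger_gap: 59.0
time_s: 9.82
tcp_pos: [546.0, 25.9, 272.5]
tcp_rot: [0.002, 0.653, 0.757, 0.004]
wrist_force: [0.3, -0.4, -0.4]
finger_gap: 59.4
t 9.82 p [546.   25.9 272.5] xhead 98.46 z [ 0.008  0.004 -1.   ] F [ 0.3 -0.4 -0.4] gap 59.4 j [-0.45  0.33  0.41  1.91 -0.17  0.92  0.2 ]
block 3281 [529.6 128.8  93.9] [529.7 128.9] [50.2 20.1] 8.52
block 2349 [552.1 -21.6  93.8] [552.3 -22.3] [50.  21.4] 8.51
bed 3926 [540.6  64.5] [ 73.  197.3] 8.3
cradle []
head_mouth []
tail_mouth [(array([318.,  68.]), 0.74, array([529.1, 135.6,  70. ]))]
-44 244 -0.24 89.8
-40 113 0.64 89.5
-36 162 -0.32 81.9
-32 171 0.21 82.0
-28 162 -0.22 82.0
-24 171 0.12 81.8
-20 168 0.02 81.8
-16 168 -0.33 81.9
-12 170 0.02 81.8
-8 170 -0.06 82.0
-4 178 -0.04 82.2
0 173 -0.1 81.7
4 176 -0.22 81.9
8 180 -0.22 82.0
12 187 -0.14 82.4
16 184 -0.17 82.0
20 188 -0.13 81.8
24 197 0.05 81.9
28 187 -0.12 81.9
32 149 0.07 81.5
-40.88333087509747 34.85172003963918
```

View pics/w5.png

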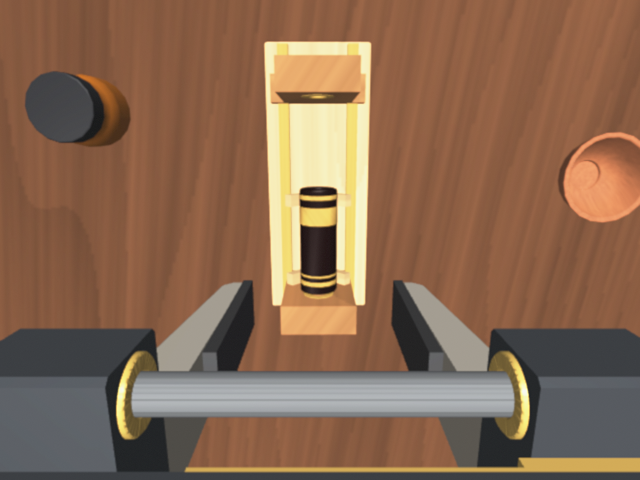

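```bash
python3 -m jog '[[[50,0,0,0,0,0],[100,0,0,0,0,0],[146,0,20,0,0,0],[146,0,60,0,0,0],[146,0,85,0,0,0]]]' 255 15 && python3 -c "
from h import *;st();row([544.9-.148*146,27.2+.989*146,150],down(98.5))"
```

```text
time_s: 10.65
tcp_pos: [521.0, 171.0, 180.5]
tcp_rot: [-0.001, 0.652, 0.758, -0.001]
wrist_force: [0.7, -0.4, 0.5]
finger_gap: 11.6
t 10.65 p [521.  171.  180.5] xhead 98.57 z [-0.003 -0.    -1.   ] F [ 0.7 -0.4  0.5] gap 11.6 j [-0.63  0.47  0.32  1.96 -0.21  0.74 -0.04]
 row [ 0.2  2.4 30.5] [-0.2  -0.03  0.07]
```

```bash
python3 -m jog '[[[0,2.4,15,0,0,0],[0,2.4,30.5,0,0,0],[0,2.4,30.5,0,0,0],[-7,2.4,30.5,0,0,0],[-14,2.4,30.5,0,0,0]]]' && python3 -c "
from h import *;st();row([544.9-.148*63,27.2+.989*63,150],down(98.5))"; python3 -m jog '[[[-10,0,0,0,0,0],[-20,0,0,0,0,0],[-30,0,0,0,0,0],[-38,0,0,0,0,0],[-44,0,0,0,0,0]]]' && python3 -c "
from h import *;st();row([544.9-.148*63,27.2+.989*63,150],down(98.5))
d=grab('wrist'); cv2.imwrite('pics/w6.png',d['img'])"
```

```text
time_s: 11.28
tcp_pos: [526.0, 156.9, 150.9]
tcp_rot: [-0.001, 0.652, 0.758, -0.0]
wrist_force: [0.8, -0.4, 0.7]
finger_gap: 0.4
t 11.28 p [526.  156.9 150.9] xhead 98.55 z [-0.002  0.    -1.   ] F [ 0.8 -0.4  0.7] gap 0.4 j [-0.59  0.52  0.31  1.98 -0.24  0.68  0.01]
 row [-68.1  -0.5   0.8] [-0.11 -0.04  0.05]
time_s: 11.9
tcp_pos: [532.8, 113.0, 151.1]
tcp_rot: [-0.001, 0.653, 0.758, -0.0]
wrist_force: [-1.5, 3.8, 3.0]
finger_gap: 0.4
t 11.9 p [532.8 113.  151.1] xhead 98.54 z [-0.001  0.001 -1.   ] F [-1.5  3.8  3. ] gap 0.4 j [-0.51  0.51  0.31  1.99 -0.24  0.68  0.09]
 row [-23.6  -0.7   1.1] [-0.07 -0.05  0.04]
```

View pics/w6.png

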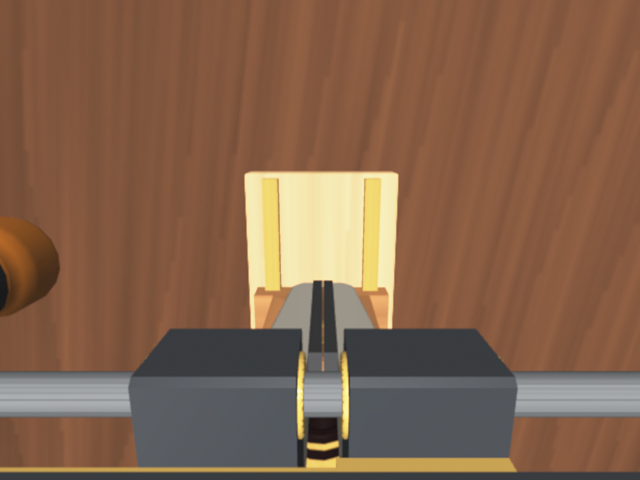

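```bash
python3 -m jog '[[[-7,0,0,0,0,0],[-13,0,0,0,0,0],[-17,0,0,0,0,0],[-19,0,0,0,0,0],[-20,0,0,0,0,0]]]' && python3 -c "
from h import *;st();row([544.9-.148*63,27.2+.989*63,150],down(98.5))"; python3 -m jog '[[[-0.5,0,0,0,0,0],[-1,0,0,0,0,0],[-1.5,0,0,0,0,0],[-2,0,0,0,0,0],[-2,0,0,0,0,0]]]' && python3 -c "
from h import *;st();row([544.9-.148*63,27.2+.989*63,150],down(98.5))"
```

```text
time_s: 12.58
tcp_pos: [535.9, 92.3, 151.0]
tcp_rot: [-0.001, 0.653, 0.757, -0.0]
wrist_force: [-1.3, 3.7, 1.3]
finger_gap: 0.6
t 12.57 p [535.9  92.3 151. ] xhead 98.48 z [-0.001  0.    -1.   ] F [-1.3  3.7  1.3] gap 0.6 j [-0.48  0.51  0.31  1.99 -0.24  0.68  0.13]
 row [-2.7 -0.7  1. ] [-0.07 -0.02 -0.02]
time_s: 13.2
tcp_pos: [536.2, 90.2, 151.0]
tcp_rot: [-0.0, 0.653, 0.757, -0.0]
wrist_force: [-0.4, 3.7, 1.5]
finger_gap: 0.3
t 13.2 p [536.2  90.2 151. ] xhead 98.48 z [-0.001  0.    -1.   ] F [-0.4  3.7  1.5] gap 0.3 j [-0.47  0.51  0.31  1.99 -0.24  0.68  0.13]
 row [-0.6 -0.7  1. ] [-0.07 -0.02 -0.02]
```

```bash
python3 -m jog '[[[-0.4,0,0,0,0,0],[-0.8,0,0,0,0,0],[-1.2,0,0,0,0,0],[-1.5,0,0,0,0,0],[-1.5,0,0,0,0,0]]]' && python3 -c "
from h import *;st();row([544.9-.148*63,27.2+.989*63,150],down(98.5))"; python3 -m jog '[[[-0.4,0,0,0,0,0],[-0.8,0,0,0,0,0],[-1,0,0,0,0,0],[-1,0,0,0,0,0],[-1,0,0,0,0,0]]]' && python3 -c "
from h import *;st();row([544.9-.148*63,27.2+.989*63,150],down(98.5))"
```

```text
time_s: 13.82
tcp_pos: [536.3, 89.5, 151.0]
tcp_rot: [-0.001, 0.653, 0.758, -0.0]
wrist_force: [-2.2, 6.1, 1.1]
finger_gap: 0.4
t 13.82 p [536.3  89.5 151. ] xhead 98.51 z [-0.001  0.001 -1.   ] F [-2.2  6.1  1.1] gap 0.4 j [-0.47  0.51  0.31  1.99 -0.24  0.68  0.14]
 row [ 0.1 -0.7  1. ] [-0.07 -0.07  0.01]
time_s: 14.45
tcp_pos: [536.3, 89.5, 151.0]
tcp_rot: [-0.001, 0.652, 0.758, 0.0]
wrist_force: [-0.3, 6.4, 1.5]
finger_gap: 0.2
t 14.45 p [536.3  89.5 151. ] xhead 98.55 z [-0.002  0.002 -1.   ] F [-0.3  6.4  1.5] gap 0.2 j [-0.47  0.51  0.31  1.99 -0.24  0.68  0.14]
 row [ 0.1 -0.7  1. ] [-0.08 -0.13  0.05]
```

```bash
python3 -m jog '[[[-1,0,0,0,0,0],[-2,0,0,0,0,0],[-3,0,0,0,0,0],[-3,0,0,0,0,0],[-3,0,0,0,0,0]]]' && python3 -c "
from h import *;st()"; python3 -m jog '[[[4,0,0,0,0,0],[25,0,0,0,0,0],[40,0,-20,0,0,0],[40,0,-70,0,0,0],[0,0,-120,0,0,0]]]' && python3 look.py w7; python3 - <<'E'
from h import *
d=dict(np.load('w7.npz')); W=cloud(d); u=np.array([-.148,.989,0]); v=np.array([.989,.148,0]); c=np.array([544.9,27.2,0])
Y=(W-c)@u; X=(W-c)@v; z=W[...,2]
m=(abs(X)<14)&(Y>-39)&(Y<45)&(z>76)&(z<86); print(Y[m].min(),Y[m].max(),X[m].mean(),np.percentile(z[m],97))
m=(abs(X)<20)&(Y>20)&(Y<75)&(z>91); print('tail',Y[m].min(),Y[m].max())
m=(abs(X)<20)&(Y<-20)&(Y>-75)&(z>91); print('head',Y[m].min(),Y[m].max())
E
```

```text
time_s: 15.08
tcp_pos: [536.3, 89.1, 151.1]
tcp_rot: [-0.003, 0.652, 0.758, 0.001]
wrist_force: [-2.3, 11.4, 2.1]
finger_gap: 0.4
t 15.07 p [536.3  89.1 151.1] xhead 98.66 z [-0.002  0.005 -1.   ] F [-2.3 11.4  2.1] gap 0.4 j [-0.47  0.51  0.31  1.99 -0.24  0.68  0.14]
time_s: 15.7
tcp_pos: [536.1, 90.6, 270.5]
tcp_rot: [-0.003, 0.65, 0.76, 0.0]
wrist_force: [0.6, -0.4, 0.3]
finger_gap: 0.4
t 15.7 p [536.1  90.6 270.5] xhead 98.93 z [-0.004  0.004 -1.   ] F [ 0.6 -0.4  0.3] gap 0.4 j [-0.53  0.33  0.38  1.91 -0.16  0.92  0.07]
block 1425 [537.3  73.   93.7] [538.6  68.8] [50.  20.3] 8.79
block 160 [555.2 -30.1  94. ] [555.1 -29.9] [19.6  6. ] 8.67
bed 2476 [533.5  97.8] [ 70.4 126.9] 9.5
cradle []
head_mouth []
tail_mouth [(array([322., 260.]), 0.78, array([537.7,  77.6,  70. ])), (array([117., 193.]), 0.35, array([395.1, 101.6,  70. ]))]
-27.543799209146325 26.5498807112687 0.8173769860406631 82.28767406002038
tail 31.932801551458127 74.99520092082977
head -60.948325966754766 -54.98138740440887
```

View pics/w7.png

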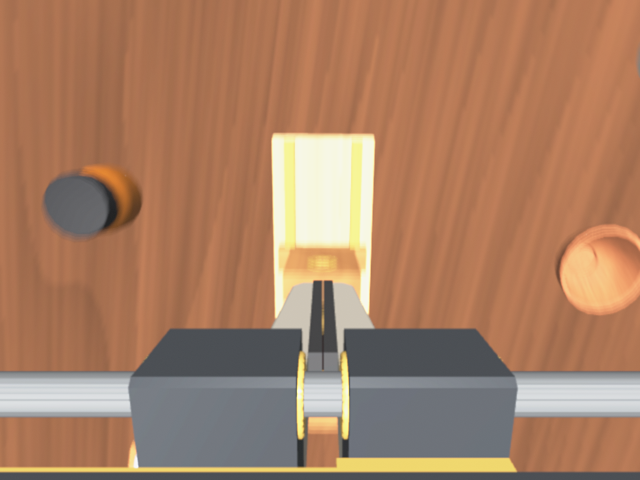

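```bash
python3 -c "
from h import *;st();row([409,-295,270],down(90))"
```

```text
t 15.9 p [536.8  87.7 270.3] xhead 98.48 z [-0.001  0.005 -1.   ] F [-0.7  1.2 -0.6] gap 0.3 j [-0.53  0.33  0.38  1.92 -0.16  0.92  0.07]
 row [-359.7 -182.8   -1.3] [-0.04 -0.26  8.48]
```

```bash
python3 -m jog '[[[-50,-20,0,0,0,2],[-105,-50,0,0,0,4],[-155,-75,0,0,0,6],[-210,-105,0,0,0,8.5],[-265,-130,0,0,0,8.5]]]' 0 && python3 -m jog '[[[-45,-25,0,0,0,0],[-80,-50,0,0,0,0],[-100,-60,0,0,0,0],[-100,-60,0,0,0,0],[-100,-60,0,0,0,0]]]' && python3 -c "
from h import *;st();row([409,-295,270],down(90))"
```

```text
time_s: 16.52
tcp_pos: [445.6, -194.4, 267.5]
tcp_rot: [-0.003, 0.707, 0.707, 0.0]
wrist_force: [1.0, -0.1, -0.2]
finger_gap: 48.3
time_s: 17.15
tcp_pos: [386.0, -293.0, 266.3]
tcp_rot: [-0.004, 0.706, 0.708, -0.0]
wrist_force: [0.1, -0.3, 0.1]
finger_gap: 91.6
t 17.15 p [ 386.  -293.   266.3] xhead 90.12 z [-0.006  0.006 -1.   ] F [ 0.1 -0.3  0.1] gap 91.6 j [ 0.06  0.26  0.61  2.06 -0.19  0.89  0.78]
 row [-2.  23.  -3.9] [-0.35 -0.34  0.12]
```

```bash
python3 -m jog '[[[-1,10,0,-0.3,-0.3,0],[-2,20,0,-0.3,-0.3,0],[-2,23,0,-0.3,-0.3,0],[-2,23,0,-0.3,-0.3,0],[-2,23,0,-0.3,-0.3,0]]]'; python3 - <<'E'
from h import *
np.set_printoptions(precision=2,suppress=True)
st(); d=grab('wrist'); cv2.imwrite('pics/w8.png',d['img']); np.savez('w8.npz',**d)
W=cloud(d); x,y,z=W[...,0],W[...,1],W[...,2]; im=d['img'].astype(int)
red=(im[...,2]>100)&(im[...,1]<70)&(im[...,0]<80)&(z>54)&(abs(x-409)<40)
p=W[red]; print('handle',len(p),p.mean(0),cv2.minAreaRect(p[:,:2].astype(np.float32)))
sh=(z>46)&(z<56)&~red&(y>-260)&(abs(x-409)<15)&(y<-150); p=W[sh]
for a in range(-265,-90,20):
    q=p[(p[:,1]>a)&(p[:,1]<a+20)]
    if len(q): print(a,len(q),q.mean(0),q[:,2].max())
for t,h in [('rod_grip',48),('rod_nose',48),('rod_shoulder',48)]: print(t,[(np.round(q['point']),round(q['confidence'],2),atz(d,q['point'],h)) for q in tip_of(t,d)][:2])
E
```

```text
time_s: 17.77
tcp_pos: [408.8, -295.0, 266.1]
tcp_rot: [-0.001, 0.706, 0.708, -0.0]
wrist_force: [0.0, -0.9, 0.7]
finger_gap: 91.9
t 17.77 p [ 408.8 -295.   266.1] xhead 90.11 z [-0.  0. -1.] F [ 0.  -0.9  0.7] gap 91.9 j [ 0.05  0.29  0.6   2.02 -0.21  0.89  0.77]
handle 22 [ 413.9  -276.81   56.25] ((416.640625, -304.03594970703125), (15.899477005004883, 79.07050323486328), 10.51572322845459)
-265 277 [ 409.92 -252.48   50.29] 53.33741422952801
-245 381 [ 410.48 -235.07   50.38] 53.61756001059365
-225 404 [ 411.   -215.17   50.34] 53.29053155151968
-205 424 [ 411.57 -195.19   50.28] 52.775483087226974
-185 760 [ 412.12 -174.59   49.9 ] 53.559558610200895
-165 354 [ 412.61 -157.49   50.27] 53.239521613215004
rod_grip [(array([323., 244.]), 0.87, array([ 409.12, -301.61,   48.  ]))]
rod_nose []
rod_shoulder [(array([323., 194.]), 0.85, array([ 409.25, -265.65,   48.  ]))]
```

View pics/w8.png

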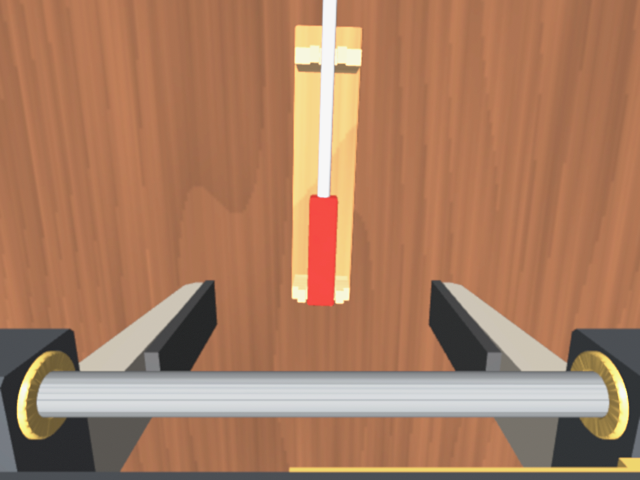

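```bash
python3 -m jog '[[[-3,0,50,0,0,1.7],[-6,-0.3,100,0,0,1.7],[-6,-0.3,135,0,0,1.7],[-6,-0.3,149,0,0,1.7],[-6,-0.3,149,0,0,1.7]]]' && python3 -c "
from h import *;st();row([408.5,-301,117],down(88.4))"
```

```text
time_s: 18.6
tcp_pos: [408.2, -301.1, 117.0]
tcp_rot: [-0.001, 0.717, 0.697, -0.0]
wrist_force: [-0.6, 0.8, 0.0]
finger_gap: 92.0
t 18.6 p [ 408.2 -301.1  117. ] xhead 88.38 z [-0.002  0.001 -1.   ] F [-0.6  0.8  0. ] gap 92.0 j [ 0.19  0.55  0.47  2.09 -0.43  0.59  0.94]
 row [ 0.1  0.3 -0. ] [-0.09 -0.06 -0.02]
```

```bash
python3 -m jog '[[[0,0.3,0,0,0,0],[0,0.3,0,0,0,0],[0,0.3,0,0,0,0],[0,0.3,0,0,0,0],[0,0.3,0,0,0,0]]]' 255 40;  python3 -m jog '[[[0,0,0,0,0,0],[0,0,0,0,0,0],[0,0,0,0,0,0],[0,0,0,0,0,0],[0,0,0,0,0,0]]]' 255 40; python3 -c "
from h import *;st()"
```

```text
time_s: 19.23
tcp_pos: [408.6, -301.1, 117.1]
tcp_rot: [-0.001, 0.717, 0.697, -0.0]
wrist_force: [0.2, -0.1, -0.4]
finger_gap: 44.2
time_s: 19.85
tcp_pos: [408.5, -301.1, 117.1]
tcp_rot: [-0.001, 0.717, 0.697, -0.0]
wrist_force: [0.2, -0.8, -0.7]
finger_gap: 19.8
t 19.85 p [ 408.5 -301.1  117.1] xhead 88.39 z [-0.001  0.001 -1.   ] F [ 0.2 -0.8 -0.7] gap 19.8 j [ 0.19  0.55  0.47  2.09 -0.43  0.59  0.94]
```

```bash
python3 -m jog '[[[0,0,-10,0,0,0],[0,0,-30,0,0,0],[0,0,-60,0,0,0],[0,0,-80,0,0,0],[0,0,-80,0,0,0]]]'; python3 -c "
from h import *;st();row([592,-289,200],down(98.5))
d=grab('wrist'); cv2.imwrite('pics/w9.png',d['img'])"
```

```text
time_s: 20.48
tcp_pos: [409.4, -301.6, 198.7]
tcp_rot: [0.001, 0.717, 0.697, 0.001]
wrist_force: [0.4, -0.3, -1.7]
finger_gap: 19.6
t 20.48 p [ 409.4 -301.6  198.7] xhead 88.39 z [ 0.002 -0.    -1.   ] F [ 0.4 -0.3 -1.7] gap 19.6 j [ 0.11  0.41  0.57  2.06 -0.32  0.75  0.84]
 row [ 17.7 182.2  -1. ] [  0.11   0.02 -10.11]
```

View pics/w9.png

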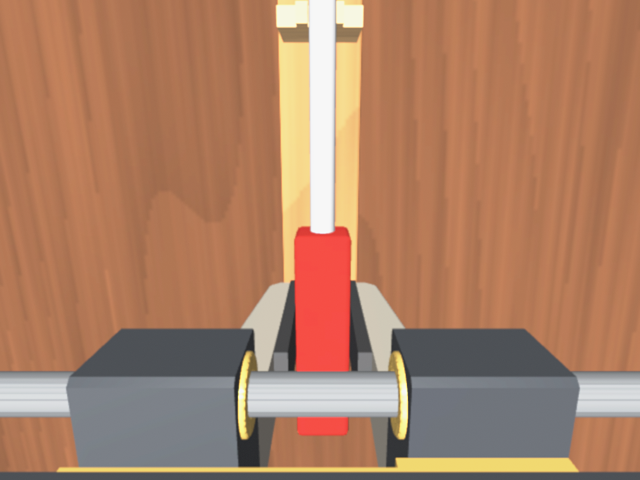

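```bash
python3 -m jog '[[[5,50,0,0,0,-3],[10,100,0,0,0,-6],[14,150,0,0,0,-9],[17.7,182,0,0,0,-10.1],[17.7,182,0,0,0,-10.1]]]'; cat > rodchk.py <<'E'
from h import *
import sys
np.set_printoptions(precision=2,suppress=True)
n=sys.argv[1]
c=np.array([544.9,27.2,0]); th=np.radians(8.52); u=np.array([-np.sin(th),np.cos(th),0]); v=np.array([np.cos(th),np.sin(th),0])
st(); T=pose(); print('TCP stand X,Y,z',(T[:3,3]-c)@v,(T[:3,3]-c)@u,T[2,3])
d=grab('wrist'); cv2.imwrite(f'pics/{n}.png',d['img']); W=cloud(d); L=(W-T[:3,3])@T[:3,:3]
m=(abs(L[...,1])<12)&(L[...,2]>50)&(L[...,2]<85)&(L[...,0]>40)
m[330:]=False
p=L[m]
for a in range(40,150,15):
    q=p[(p[:,0]>a)&(p[:,0]<a+15)]
    if len(q)>20: print('tool x',a,len(q),'ymid',(q[:,1].min()+q[:,1].max())/2,q[:,1].mean(),'top z',np.percentile(q[:,2],5))
m=(abs(L[...,1])<12)&(L[...,2]>50)&(L[...,2]<85)&(L[...,0]>-40)&(L[...,0]<50)
red=(d['img'][...,2]>120)&(d['img'][...,1]<90)&m; print('handle front x',np.percentile(L[red][:,0],[99,99.9]))
for cam in ['top','scene']:
    d=grab(cam); cv2.imwrite(f'pics/{n}_{cam}.png',d['img'])
    z=T[2,3]-69
    r=tip_of('rod_nose',d)
    for q in r[:1]:
        P=atz(d,q['point'],z); print(cam,'nose',q['confidence'],q['point'],'stand',(P-c)@v,(P-c)@u,'expected',(T[:3,3]+T[:3,:3]@[200,0,69]).round(1),P)
    r=tip_of('head_mouth',d)
    for q in r[:1]:
        P=atz(d,q['point'],70); print(cam,'mouth',q['confidence'],q['point'],'stand',(P-c)@v,(P-c)@u)
E
python3 rodchk.py w10
```

```text
time_s: 21.15
tcp_pos: [593.0, -286.9, 195.5]
tcp_rot: [-0.001, 0.651, 0.759, 0.0]
wrist_force: [0.7, -0.4, -1.1]
finger_gap: 19.6
t 21.15 p [ 593.  -286.9  195.5] xhead 98.69 z [-0.  0. -1.] F [ 0.7 -0.4 -1.1] gap 19.6 j [ 0.07  0.63  0.48  1.68 -0.35  0.91  0.83]
TCP stand X,Y,z 1.0363794779099393 -317.7119307842264 195.53775513500153
tool x 40 1066 ymid -0.026665406971134065 -0.026434563596660514 top z 65.2319159779918
tool x 55 1152 ymid 0.1431533416857267 0.09259771416146251 top z 65.2598570390038
tool x 70 1244 ymid 0.0019052832289698785 0.06170728976962004 top z 65.23412373908502
tool x 85 1343 ymid -0.03610475116028855 -0.023196939286187095 top z 65.27436112693835
tool x 100 871 ymid 0.1264894111967041 -0.015426851601610567 top z 65.44055539031018
handle front x [34.48 34.69]
top nose 0.69 [365.6, 240.9] stand -0.2959848927068691 -120.64813052565222 expected [562.7 -89.  126.9] [562.48 -92.16 126.54]
top mouth 0.81 [333.2, 251.4] stand -3.3039357183166524 -53.80286129086832
scene nose 0.93 [289.0, 202.7] stand -4.825581703324415 -112.88928282415112 expected [562.7 -89.  126.9] [556.85 -85.16 126.54]
scene mouth 0.84 [306.0, 232.2] stand 5.167596070403707 -55.55251751018912
```

View pics/w10_top.png

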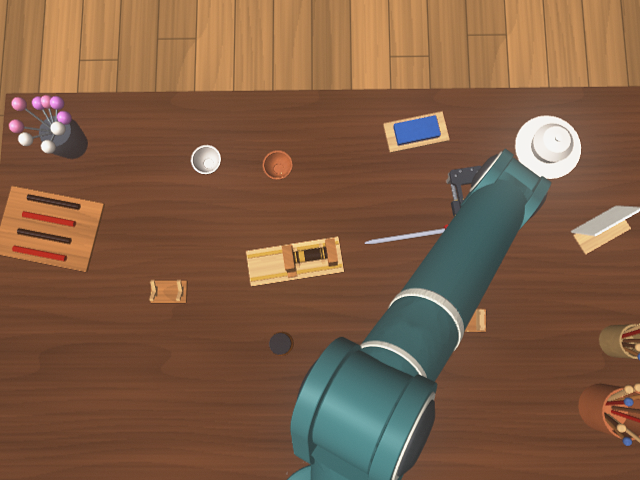

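```bash
cat > tgt.py <<'E'
from h import *
import sys
X,Y,z,dh=map(float,sys.argv[1:5])
c=np.array([544.9,27.2,0]); th=np.radians(8.52); u=np.array([-np.sin(th),np.cos(th),0]); v=np.array([np.cos(th),np.sin(th),0])
st(); T=pose(); print('TCP stand X,Y,z',((T[:3,3]-c)@v).round(2),((T[:3,3]-c)@u).round(2),T[2,3].round(2))
row(c+X*v+Y*u+[0,0,z],down(98.52+dh))
E
python3 tgt.py 0 -305 139.5 0
```

```text
t 21.5 p [ 590.5 -288.9  197.7] xhead 98.43 z [-0.     0.001 -1.   ] F [-0.6  0.  -1.2] gap 19.8 j [ 0.07  0.63  0.48  1.69 -0.35  0.91  0.83]
TCP stand X,Y,z -1.77 -319.35 197.74
 row [14.3  1.8 58.3] [-0.01 -0.05 -0.09]
```

```bash
python3 -m jog '[[[5,1.8,20,0,0,0],[10,1.8,40,0,0,0],[14,1.8,54,0,0,0],[14,1.8,58.3,0,0,0],[14,1.8,58.3,0,0,0]]]' >/dev/null; python3 tgt.py 0 -290 139.5 0;python3 rodchk.py w11
```

```text
t 22.12 p [ 590.1 -275.   139.1] xhead 98.42 z [-0.001  0.001 -1.   ] F [-0.3 -0.4 -1.1] gap 19.3 j [ 0.07  0.69  0.44  1.73 -0.39  0.81  0.84]
TCP stand X,Y,z -0.07 -305.52 139.08
 row [15.5  0.  -0.4] [-0.04 -0.04 -0.1 ]
t 22.12 p [ 590.1 -275.   139.1] xhead 98.42 z [-0.  0. -1.] F [-0.3 -0.4 -1.1] gap 19.3 j [ 0.07  0.69  0.44  1.73 -0.39  0.81  0.84]
TCP stand X,Y,z -0.06607652366887606 -305.5232780503645 139.0752026060778
tool x 40 1069 ymid -0.024814359348766857 -0.024789720206954396 top z 65.16641531005594
tool x 55 1146 ymid 0.1532283920414037 0.07368582332772726 top z 65.21944114950028
tool x 70 1244 ymid 0.006942502305950171 0.05753087601636917 top z 65.29090345928347
tool x 85 1336 ymid -0.01199809986470024 -0.010231435241513194 top z 65.26457128821212
tool x 100 876 ymid 0.13429950046107164 -0.006044505723589508 top z 65.33325988210306
handle front x [34.51 34.71]
top nose 0.77 [358.3, 245.3] stand 1.3342123431757322 -108.72930300706433 expected [560.8 -77.1  70.2] [562.33 -80.13  70.08]
top mouth 0.7 [337.2, 251.0] stand -3.7802535485478463 -62.35479496193484
scene mouth 0.75 [305.4, 230.9] stand 2.77450353581637 -59.25522192529743
```

```bash
python3 -c "
import cv2
a=cv2.imread('pics/w11_top.png')[225:290,230:400]; b=cv2.imread('pics/w11_scene.png')[180:300,240:400]
cv2.imwrite('pics/w11c.png',cv2.resize(a,None,fx=4.5,fy=4.5,interpolation=cv2.INTER_CUBIC)); cv2.imwrite('pics/w11d.png',cv2.resize(b,None,fx=4.5,fy=4.5,interpolation=cv2.INTER_CUBIC))"
```

```text
(no output)
```

View pics/w11c.png

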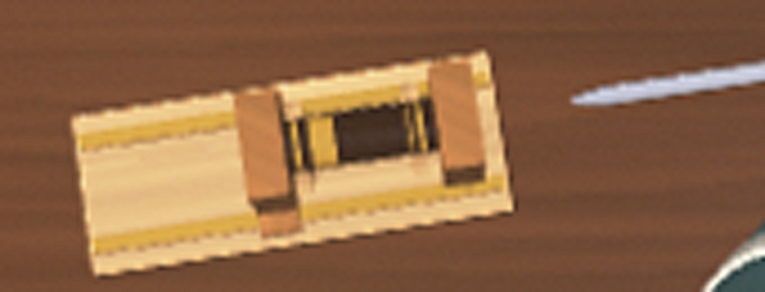

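View pics/w11d.png

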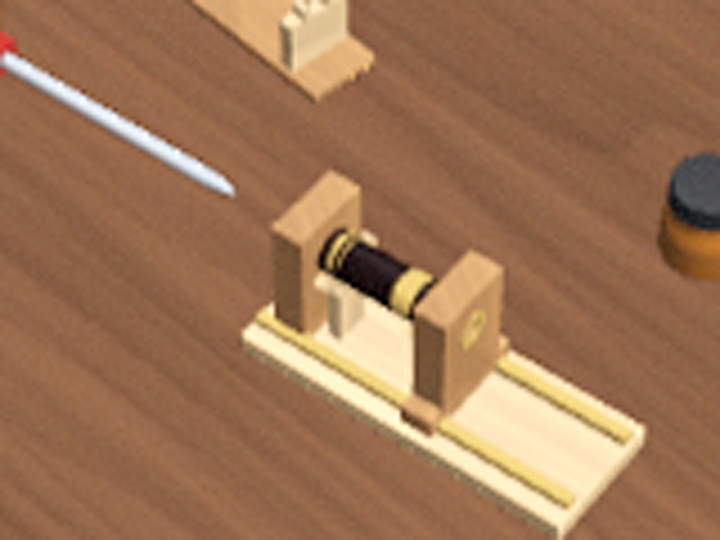

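```bash
python3 -m jog '[[[10,0,-0.5,0,0,-0.1],[20,0,-0.5,0,0,-0.1],[30,0,-0.5,0,0,-0.1],[36,0,-0.5,0,0,-0.1],[36,0,-0.5,0,0,-0.1]]]' >/dev/null; python3 tgt.py 0 -240 139.5 0;python3 rodchk.py w12; python3 -c "
import cv2
a=cv2.imread('pics/w12_top.png')[225:290,230:400]; b=cv2.imread('pics/w12_scene.png')[180:300,240:400]
cv2.imwrite('pics/w12c.png',cv2.resize(a,None,fx=4.5,fy=4.5,interpolation=cv2.INTER_CUBIC)); cv2.imwrite('pics/w12d.png',cv2.resize(b,None,fx=4.5,fy=4.5,interpolation=cv2.INTER_CUBIC))"
```

```text
t 23.1 p [ 585.2 -238.5  140.4] xhead 98.59 z [ 0.001  0.001 -1.   ] F [ 0.3 -0.  -1.4] gap 19.7 j [ 0.01  0.67  0.44  1.78 -0.39  0.78  0.8 ]
TCP stand X,Y,z 0.48 -268.7 140.44
 row [28.7 -0.4  1. ] [ 0.04 -0.05  0.07]
t 23.1 p [ 585.2 -238.5  140.4] xhead 98.59 z [ 0.  0. -1.] F [ 0.3 -0.  -1.4] gap 19.7 j [ 0.01  0.67  0.44  1.78 -0.39  0.78  0.8 ]
TCP stand X,Y,z 0.47917410755079004 -268.7033195588632 140.43905123584926
tool x 40 1063 ymid -0.038158802624143284 -0.013954241722439564 top z 65.23595547951967
tool x 55 1149 ymid 0.14542561161866852 0.07965844422061501 top z 65.21688488263081
tool x 70 1250 ymid -0.01703953479569842 0.04841296507728156 top z 65.28805320858694
tool x 85 1340 ymid -0.019362076791296534 -0.025231643346778108 top z 65.23522986317896
tool x 100 868 ymid 0.12348160960349075 0.024110338299794545 top z 65.34819528463628
handle front x [34.51 34.71]
top nose 0.81 [340.7, 247.2] stand 2.9318897754477113 -70.95566701046775 expected [555.4 -40.6  71.6] [558.31 -42.54  71.44]
top mouth 0.9 [334.2, 249.2] stand 1.044513683945267 -56.65172471429578
scene nose 0.76 [305.7, 230.6] stand 2.582463244367146 -58.458979754270516 expected [555.4 -40.6  71.6] [556.11 -30.23  71.44]
scene mouth 0.85 [305.9, 232.0] stand 4.811097878298893 -56.13580445558047
```

View pics/w12c.png

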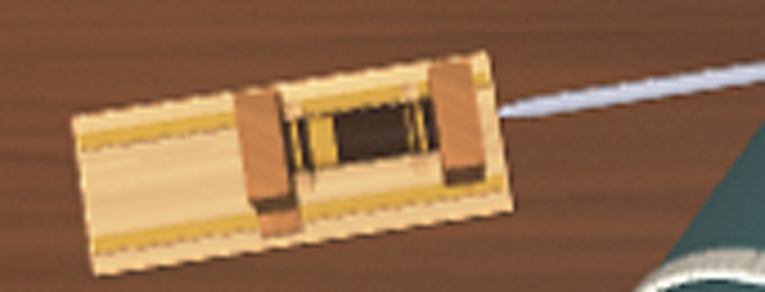

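View pics/w12.png

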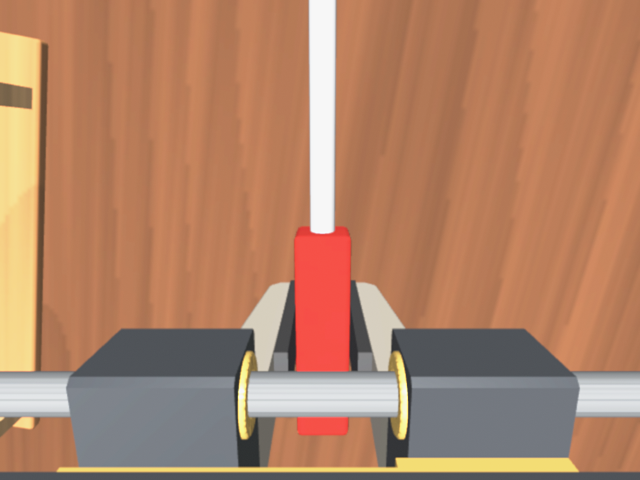

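```bash
python3 -m jog '[[[4,-0.4,0.9,0,0,0],[9,-0.4,0.9,0,0,0],[14,-0.4,0.9,0,0,0],[19,-0.4,0.9,0,0,0],[22,-0.4,0.9,0,0,0]]]' >/dev/null; python3 tgt.py 0 -220 139.5 0
```

```text
t 24.07 p [ 581.4 -217.4  139.5] xhead 98.52 z [ 0.001  0.001 -1.   ] F [-0.3  0.5 -1.3] gap 19.6 j [-0.02  0.65  0.44  1.81 -0.39  0.77  0.77]
TCP stand X,Y,z -0.17 -247.33 139.54
 row [27.3  0.2  0.1] [ 0.04 -0.03  0.  ]
```

```bash
python3 -m jog '[[[5,0.2,0,0,0,0],[11,0.2,0,0,0,0],[17,0.2,0,0,0,0],[23,0.2,0,0,0,0],[27,0.2,0,0,0,0]]]' >/dev/null; python3 tgt.py 0 -190 139.5 0
```

```text
t 24.7 p [ 577.5 -190.1  139.5] xhead 98.54 z [ 0.     0.001 -1.   ] F [ 0.1  0.2 -1.2] gap 19.5 j [-0.07  0.63  0.44  1.84 -0.38  0.75  0.73]
TCP stand X,Y,z 0.07 -219.78 139.53
 row [29.8 -0.1  0. ] [ 0.03 -0.04  0.02]
```

```bash
python3 -m jog '[[[7,0,0,0,0,0],[15,0,0,0,0,0],[24,0,0,0,0,0],[33,0,0,0,0,0],[40,0,0,0,0,0]]]' >/dev/null; python3 tgt.py 0 -160 139.5 0
python3 -m jog '[[[4,0,0,0,0,0],[8,0,0,0,0,0],[12,0,0,0,0,0],[16,0,0,0,0,0],[19,0,0,0,0,0]]]' >/dev/null; python3 tgt.py 0 -128 139.5 0
```

```text
t 25.32 p [ 571.6 -149.7  139.6] xhead 98.57 z [ 0.001  0.001 -1.   ] F [ 0.3  1.  -1.5] gap 19.6 j [-0.14  0.61  0.45  1.88 -0.38  0.73  0.68]
TCP stand X,Y,z 0.15 -178.94 139.59
 row [18.9 -0.1  0.1] [ 0.04 -0.05  0.05]
t 25.95 p [ 568.7 -130.8  139.6] xhead 98.57 z [ 0.     0.001 -1.   ] F [ 0.3 -0.3 -0.3] gap 19.8 j [-0.17  0.6   0.45  1.9  -0.38  0.72  0.65]
TCP stand X,Y,z 0.12 -159.74 139.59
 row [31.7 -0.1  0.1] [ 0.03 -0.05  0.05]
```

```bash
python3 -m jog '[[[6,0,0,0,0,0],[13,0,0,0,0,0],[20,0,0,0,0,0],[27,0,0,0,0,0],[32,0,0,0,0,0]]]' >/dev/null; python3 -m jog '[[[0,0,0,0,0,0],[0,0,0,0,0,0],[0,0,0,0,0,0],[0,0,0,0,0,0],[0,0,0,0,0,0]]]'; python3 tgt.py 0 -128 139.5 0; python3 rodchk.py w13; python3 -c "
import cv2
a=cv2.imread('pics/w13_top.png')[225:290,230:400]; b=cv2.imread('pics/w13_scene.png')[180:300,240:400]
cv2.imwrite('pics/w13c.png',cv2.resize(a,None,fx=4.5,fy=4.5,interpolation=cv2.INTER_CUBIC)); cv2.imwrite('pics/w13d.png',cv2.resize(b,None,fx=4.5,fy=4.5,interpolation=cv2.INTER_CUBIC))"
```

```text
time_s: 27.2
tcp_pos: [563.9, -98.6, 139.6]
tcp_rot: [-0.0, 0.652, 0.758, 0.001]
wrist_force: [-0.3, -0.1, -1.6]
finger_gap: 19.4
t 27.2 p [563.9 -98.6 139.6] xhead 98.58 z [ 0.     0.001 -1.   ] F [-0.3 -0.1 -1.6] gap 19.4 j [-0.23  0.59  0.45  1.93 -0.38  0.71  0.59]
TCP stand X,Y,z 0.12 -127.22 139.61
 row [-0.8 -0.1  0.1] [ 0.03 -0.05  0.06]
t 27.2 p [563.9 -98.6 139.6] xhead 98.58 z [ 0.  0. -1.] F [-0.3 -0.1 -1.6] gap 19.4 j [-0.23  0.59  0.45  1.93 -0.38  0.71  0.59]
TCP stand X,Y,z 0.11510156064456822 -127.22145693570843 139.61131101991802
tool x 40 1060 ymid -0.036461099478913184 -0.009638186321294425 top z 65.25745190715358
tool x 55 1006 ymid 0.021102684999874555 0.0508034162554273 top z 56.34972720242025
tool x 85 2712 ymid -0.002685021113008723 -0.040515695347443086 top z 58.094905308537726
tool x 100 2051 ymid -0.02588550474084972 -0.025560023970720658 top z 58.178332464981324
handle front x [34.5  34.68]
top nose 0.4 [273.9, 255.9] stand 6.707495880219575 72.47177245687317 expected [534.1  99.2  70.8] [540.8   99.87  70.61]
top mouth 0.75 [335.4, 251.5] stand -4.246230446838887 -58.39791980277578
scene nose 0.75 [352.0, 260.3] stand 9.55307781657239 81.3024151604829 expected [534.1  99.2  70.8] [542.3  109.02  70.61]
scene mouth 0.97 [305.7, 232.3] stand 5.848888620585738 -55.92409542904973
```

View pics/w13c.png

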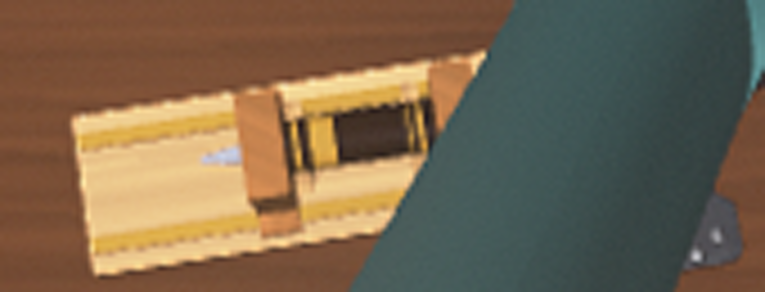

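View pics/w13d.png

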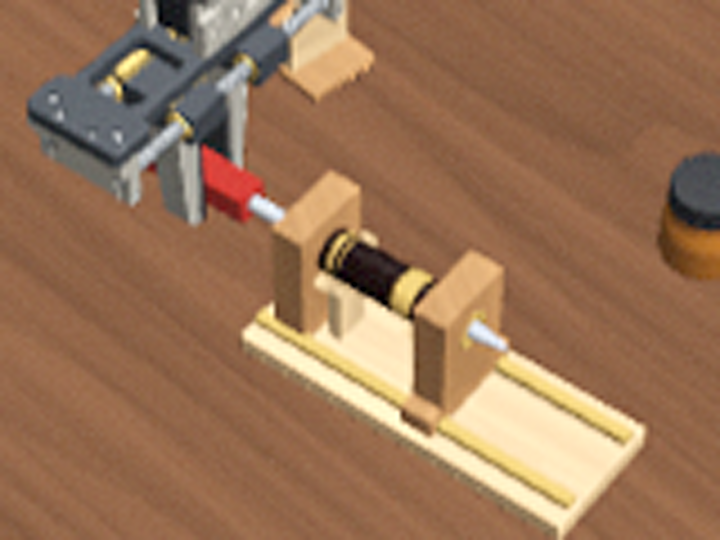

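View pics/w13.png

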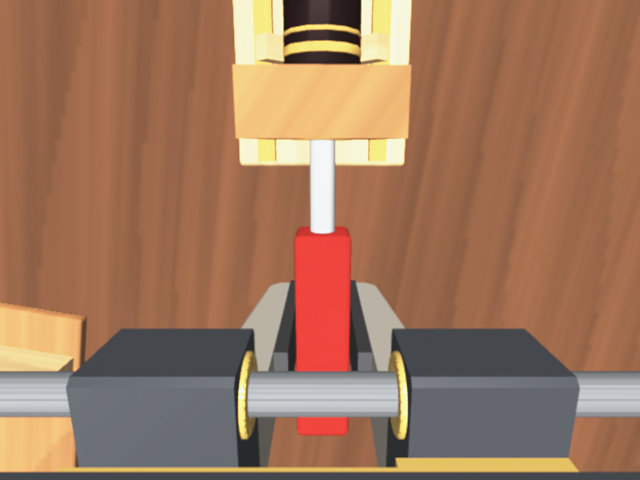

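```bash
python3 -c "
from h import *
s=env.state();print(s['qvel'],s['wrist_force']);print(env.job_done())
st()"
```

```text
[ 6.93777996e-04 -7.02964321e-04  1.19320853e-04 -7.68075064e-05
  9.67013334e-05 -1.70844645e-03 -7.47742110e-04] [-0.37879099  0.01512482 -0.91539588]
the job is handed in; nothing more can be done
None
the job is handed in; nothing more can be done
```

The job is done and handed in at about 27 s of the 61 s allowed. The spindle rod is through the head block, barrel and tail block, and the gripper is still holding the red handle still.

- **Barrel:** it lay level in both V supports after I let go.
- **Tail block:** I pushed it up until it stalled, and the push force rose from about 4 N to 11 N. Its position then measured about 2 mm on the slide, which is the value for closed on the barrel.
- **Rod:** it went in without any noticeable contact force. At the end the joints were practically still, with about 1 N at the wrist and the gripper closed at 19.4 mm on the 20 mm handle.
- **Nose:** the arm's pose puts it about 72.5 mm along the axis from the cradle point, which is about 20 mm beyond the tail block. The top camera agrees on this, and the pictures show it standing out of the block with the tail block still closed.

**Disagreements:** the scene camera's network put the nose at 81 mm and 7 to 10 mm to one side in both cameras. I put this down to network and calibration error, because the rod passes freely through 12 mm holes. The top and scene cameras also differed by about 4 mm from each other, so I relied on the wrist camera for positions.

I did not touch the bowls or the jar.

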